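Put the last chilling stone back in its tray with the sprung tongs

ROBOT

A 6-joint arm with a two-finger parallel gripper is mounted at the origin on a cart in front of the work surface, level with it; the furniture and walls round the work are solid. World frame = base frame: x ahead of the robot, y to its left, z up, the work surface at z = 0. Lengths are in m, angles in rad, forces in N, time in s.
With the tool pointing down it reaches from about 0.275 to 0.825 m from the base axis. Payload 5.2 kg.
Tool frame: the origin (TCP) lies between the finger pads; the fingertips stand 25 mm ahead of it and the grasp point (between the pads) lies 6 mm ahead of it; z points along the fingers, x is the direction in which the jaws open and shut, and the axes are right-handed (so a half turn about z gives the same grasp; the last joint's range is limited). The gripper opens to 93 mm and grips with 3 to 60 N. Pads are 15 mm wide; open, the fingers measure 128 mm over their backs; the gripper's body (75 mm by 188 mm) begins 65 mm behind the grasp point.
Start: joints at [1.12, 0.259, 1.535, -0, 1.348, -0.203], TCP at [0.135, 0.533, 0.244] pointing down, gripper open.
Joint ranges: [-3.14, 3.14], [-0.91, 2.08], [0.19, 2.58], [-1.22, 4.36], [0.22, 2.71], [-3.12, 3.12]. Speed limits (rad/s): [2.57, 2.57, 3.14, 3.14, 3.14, 3.14].

INTERFACE

Orientations are given as a 3x3 rotation matrix whose columns are the frame's x, y, z axes.
In Python, from plant import r, fingers, kin, read_camera, get_calibration, status gives the robot as it stands. The module is installed in compiled form; this text tells all that it offers. Calls block until the motion is done:
- r.goto(position, orientation): joint-space move of the TCP to a pose.
- r.movel(position, orientation=None, max_speed=0.15): straight line of the TCP; orientation=None keeps the orientation; max_speed is the mean speed in m/s.
- r.move_joints(angles): joint-space move.
- fingers.gripper_to(opening, strength=None): finger opening in m; strength is the grip in N (None keeps the last); returns when the fingers have stopped.
- r.wait(seconds).
- kin.inverse_kinematics(position, orientation): joint angles nearest the present ones, or None.
- read_camera(name): name is "side" or "top"; returns the picture (420x560x3 uint8, red, green, blue); there is no depth.
- get_calibration(name): a dict with "mtx" (3x3 intrinsics, pixels), "R" (3x3) and "t" (3): a world point X has camera coordinates R X + t. Camera axes: x right, y down, z forward; pixel columns grow to the right and rows downward; lengths in m; the calibration is good to about 2 mm. A picture is of the moment at which its call begins. get_calibration takes no time and is no camera call.
A pose or a line that the arm cannot do raises r.IKError and nothing moves.
- r.sign_off(): hands the job in, once; it reports no verdict.
Readings, each from a call of its own:
- status.current_time(): time.
- status.current_qpos(): joint angles.
- status.current_qvel(): joint speeds.
- status.current_joint_torque(): joint torques, N m.
- status.current_position(): TCP position.
- status.current_tcp_rot(): TCP orientation.
- status.current_wrist_force(): force on the tool from outside, world axes, zero at the start.
- status.current_torque(): the same for the moment, N m.
- status.current_gripper_width(): finger opening in m.
Only numpy, scipy, OpenCV 4.12 (cv2) and the standard library are available. Lean on these libraries where they do the work, as an engineer would, in place of code of your own. Each camera call takes 0.05 s, during which the arm holds its last target. There are 200 camera calls.

TASK

The last chilling stone has dried on the coaster: take the sprung tongs out of their stand, pick the stone up with them (never touch it with the gripper's fingers) and press it fully home, firmly down on the cork floor of the one empty pocket of the oak tray, against the pocket's springs. Squeeze and press gently, because soapstone bruises. Then let the stone go and stand the tongs back upright in their stand, leaving the other stones and everything else where they are.

Things in the scene. Friction and masses are not known exactly. Their poses are not given: they have to be found in the camera images.
- tongs_grip (a point): Place to hold the sprung steel tongs, which stand upright, tips down, in the stand: midway between the arms, 66 mm above the tips. z up along the tongs, y the line along which the jaws close, x across the arms. Flat finger faces 14 mm wide reach 34 mm below to 20 mm above it; the hinge barrel's top is 41 mm above. Over the faces: 38.5 mm open, 33 mm with jaws on a stone, 24.5 mm with jaws shut.
- tongs_tips (a point): Midway between the two tips, at the tongs' lower end; axes as tongs_grip. The rubber jaw pads reach from the tips 14 mm up and are 14 mm wide in x, 40 mm apart at rest (50 mm over the outsides), parallel when 24 mm apart.
- tongs: The tongs as a whole, 107 mm long, 0.1 kg; origin at tongs_tips. The hinge spring is preloaded: squeezed at tongs_grip they begin to close at about 4.5 N on each face and reach a stone at about 13 N; each further newton adds 0.37 N at the jaws. Eased to less, they spring open again while still held.
- tongs_l: Arm of the tongs on their +y side; its origin is on the hinge axis, 101 mm above the tips. Both arms always move by equal angles; jaws move 2.7 times as far as the faces at tongs_grip.
- tongs_r: Arm of the tongs on their -y side; its origin is on the hinge axis, 101 mm above the tips.
- stand_well (a point): Centre of the floor of the well in the tong stand, a fixed oak block 44 (x) x 82 (y) x 34 mm high. The well is 18 mm (x) x 54 mm (y) and 28 mm deep with a 3 mm bevelled mouth; its floor is 6 mm above the worktop. z up; at the start the tongs stand in it with their axes along these.
- stone_center (a point): Centre of the soapstone chilling stone that lies on the coaster: a plain grey cube of 24 mm, faces across its axes, about 0.04 kg. Soapstone is soft: more than 14 N from one jaw, or more than 12 N on the pocket's floor (beyond what the leaves take up), bruises it.
- stone: The same stone; origin at the centre of its underside.
- coaster: Round brown coaster, 96 mm across, 5 mm thick, loose, under the stone at the start. Origin at the centre of its underside.
- empty_pocket (a point): Centre of the floor of the tray's one empty pocket, 26 mm square, 10 mm deep, floor 8 mm above the worktop, mouth bevelled 2 mm; a stone home stands 14 mm above the tray's top. Axes as the tray's. On its two y sides a sprung steel leaf leans 1 to 2 mm into the way: a stone laid in rests on the leaves; a push of up to 7 N slides it down to the floor, where resistance rises sharply.
- tray: Fixed oak tray, 56 mm (x) x 170 mm (y) x 18 mm high, with a row of four pockets along y, 38 mm apart, the second from the -y end empty. The stones next to the empty pocket stand 14 mm from its stone's sides along y; along x the jaws have free room. Origin at the centre of its underside; z up.
- liner1: Cork liner, 2 mm thick, that is the floor of the empty pocket; its upper side is 8 mm above the worktop. Origin at the centre of its underside.
- stone_b: Another 24 mm stone, home in the tray's pocket nearest the -y end. Origin at the centre of its underside.
- stone_c: Another 24 mm stone, home in the pocket on the +y side of the empty one. Origin at the centre of its underside.
- stone_d: Another 24 mm stone, home in the pocket nearest the +y end. Origin at the centre of its underside.
- jigger: Bystander: copper double jigger, 43 mm across, 84 mm high, standing behind the tray. Origin at the centre of its underside.
- bitters: Bystander: small bottle, 43 mm across, 142 mm high, standing behind the tray. Origin at the centre of its underside.
- muddler: Bystander: dark wooden muddler, 210 mm long, 38 mm thick, lying on the right. Origin under its middle.
- strainer: Bystander: flat steel cocktail strainer, 167 mm long, lying on the left. Origin under its middle.

How it is judged:
By the outcome, as a careful person would: the job done as asked, in the order asked, and still so for the second after the job is handed in, with the robot touching nothing.
It also fails if it takes over 58 s, if anything falls off the work surface, if the arm or the gripper's body presses on something with over 40 N, if the wrist force passes 120 N, or if a joint passes its speed limit or range.

## Working session

There is one attempt and no reset: what is moved stays moved. The work goes in short steps, each a Python script; the robot and the scene stay as the last script left them, time stands still between calls to the robot, and variables do not carry over. Pictures are saved under pics/ and viewed, about 8 in all and at most 12, crops included, and the job is handed in when it is done.

```bash
mkdir -p pics
python3 - <<'E'
from plant import *
import cv2,numpy as np
for n in("top","side"):
    im=read_camera(n); cv2.imwrite(f"pics/{n}0.png",cv2.resize(im[:,:,::-1],(784,588),interpolation=cv2.INTER_CUBIC)); cv2.imwrite(f"pics/{n}0raw.png",im[:,:,::-1])
    c=get_calibration(n); print(n,{k:np.round(v,4).tolist() for k,v in c.items()}, (-c["R"].T@c["t"]).round(3))
print(status.current_time(),status.current_tcp_rot().round(3))
E
```

```text
top {'mtx': [[417.8993, 0.0, 279.5057], [0.0, 417.8993, 206.6335], [0.0, 0.0, 1.0]], 'R': [[0.0247, -0.9997, 0.0003], [-0.9896, -0.0245, -0.1416], [0.1416, 0.0032, -0.9899]], 't': [-0.0169, 0.5775, 1.3073]} [ 0.387 -0.007  1.376]
side {'mtx': [[517.5386, 0.0, 272.8742], [0.0, 517.5386, 211.1621], [0.0, 0.0, 1.0]], 'R': [[0.9429, -0.3322, -0.0255], [-0.1479, -0.3487, -0.9255], [0.2985, 0.8764, -0.3779]], 't': [-0.5616, 0.1839, 1.3362]} [ 0.158 -1.293  0.661]
0.1 [[ 0.245  0.969 -0.001]
 [ 0.969 -0.245 -0.002]
 [-0.002 -0.    -1.   ]]
```

View pics/top0.png

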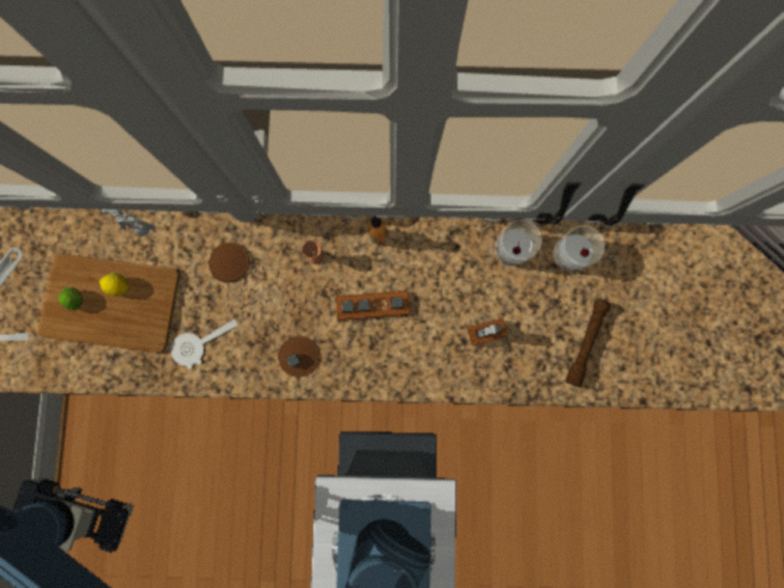

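View pics/side0.png

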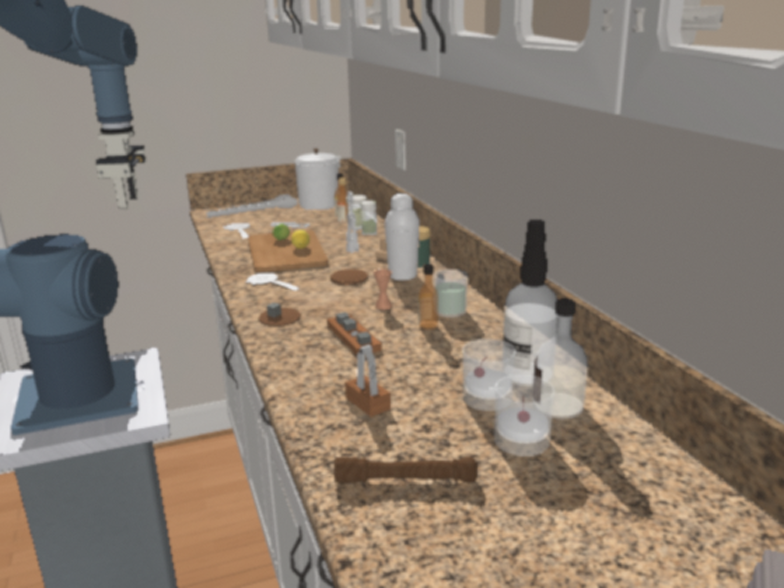

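The top view shows the tray at raw pixel (266,218), the stone on its coaster at (210,257), and the tongs and stand at (348,237). I'll crop these closer.

```bash
cat > h.py <<'E'
from plant import *
import cv2,numpy as np
def avg(n,k=4): return np.mean([read_camera(n).astype(float) for _ in range(k)],0)
def crop(im,cx,cy,w,h,s):
    """panel s-times enlarged about raw pixel (cx,cy); ticks every 5 raw px"""
    x0,y0=cx-w//2,cy-h//2
    p=cv2.resize(im[y0:y0+h,x0:x0+w].clip(0,255).astype(np.uint8)[:,:,::-1],None,fx=s,fy=s,interpolation=cv2.INTER_NEAREST)
    for i in range(0,w,5): cv2.line(p,(i*s,0),(i*s,6 if (x0+i)%10 else 12),(255,255,0),1)
    for i in range(0,h,5): cv2.line(p,(0,i*s),(6 if (y0+i)%10 else 12,i*s),(255,255,0),1)
    cv2.putText(p,f"{x0},{y0}",(14,22),0,.45,(255,255,0),1); return p
def proj(n,X):
    c=get_calibration(n); q=np.atleast_2d(X)@c["R"].T+c["t"]; q=q@c["mtx"].T; return q[:,:2]/q[:,2:]
def ray(n,px,z):
    c=get_calibration(n); d=c["R"].T@np.linalg.solve(c["mtx"],[px[0],px[1],1]); o=-c["R"].T@c["t"]; return o+d*(z-o[2])/d[2]
E
python3 - <<'E'
from h import *
t=avg("top");s=avg("side");np.save("t0.npy",t);np.save("s0.npy",s)
a=np.hstack([crop(t,266,218,64,40,6),crop(t,348,237,33,40,6),crop(t,212,255,33,40,6)])
b=np.hstack([crop(s,252,239,43,58,6),crop(s,264,270,43,58,6),crop(s,199,224,40,58,6)])
a=cv2.copyMakeBorder(a,0,0,0,max(0,b.shape[1]-a.shape[1]),0);b=cv2.copyMakeBorder(b,0,0,0,max(0,a.shape[1]-b.shape[1]),0)
cv2.imwrite("pics/crops.png",np.vstack([a,b]))
print(a.shape,b.shape)
E
```

```text
(240, 780, 3) (348, 780, 3)
```

View pics/crops.png

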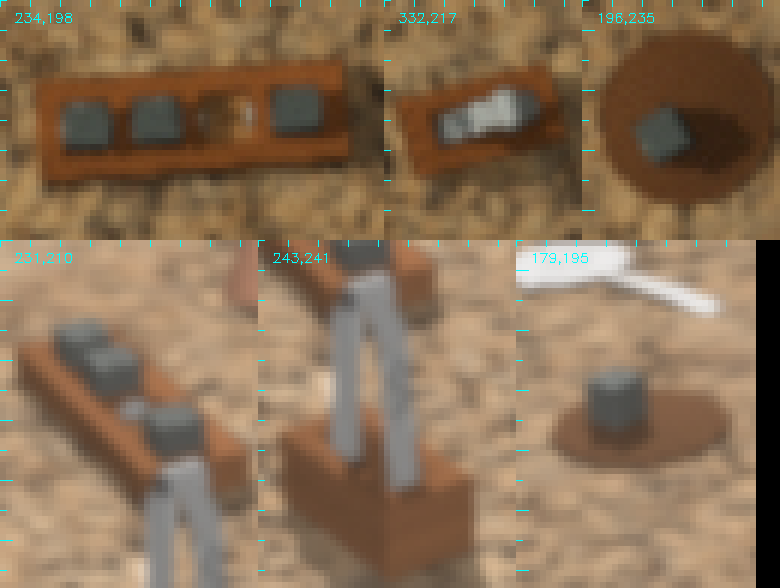

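```bash
cat > fit.py <<'E'
from h import *
from scipy.optimize import minimize
S=6
def box(p,dim):
    x,y,a=p[:3]; c,s=np.cos(a),np.sin(a); z0,L,W,H=dim
    return np.array([[x+c*u-s*v,y+s*u+c*v,z] for u in(-L/2,L/2) for v in(-W/2,W/2) for z in(z0,z0+H)])
def score(p,dim,ims,band=2.0,cams=("top","side")):
    tot=0
    for n in cams:
        f,x0,y0=ims[n]
        h=cv2.convexHull(((proj(n,box(p,dim))-[x0,y0]+.5)*S).astype(np.float32))
        m=np.zeros(f.shape,np.uint8); cv2.fillPoly(m,[np.round(h*16).astype(np.int32)],255,shift=4)
        d=cv2.distanceTransform(m,2,5)-cv2.distanceTransform(255-m,2,5); d/=S
        w=np.clip(1-abs(d)/band,0,1)
        # edge correlation: signed ramp against the feature
        tot-= (f*np.sign(d)*(abs(d)<band)).sum()/((abs(d)<band).sum())
    return tot
def fit(p0,dim,feat,ims_raw,cams=("top","side"),pad=14):
    ims={}
    for n in cams:
        q=proj(n,box(p0,dim)); x0,y0=(q.min(0)-pad).astype(int); x1,y1=(q.max(0)+pad).astype(int)
        ims[n]=(cv2.resize(feat(ims_raw[n][y0:y1,x0:x1]).astype(np.float32),None,fx=S,fy=S,interpolation=cv2.INTER_LINEAR),x0,y0)
    best=None
    for da in(-.15,0,.15):
        sx=np.array([[0,0,0],[.008,0,0],[0,.008,0],[0,0,.12]])+np.array(p0)+[0,0,da]
        r_=minimize(score,sx[0],args=(dim,ims,2.0,cams),method="Nelder-Mead",options=dict(initial_simplex=sx,xatol=1e-4,fatol=1e-6))
        if best is None or r_.fun<best.fun: best=r_
    return best
red=lambda c:(c[...,0]-c[...,2])/(c.sum(-1)+1)
E
cat > run.py <<'E'
from fit import *
raw=dict(top=np.load("t0.npy"),side=np.load("s0.npy"))
gray=lambda c:-red(c)
J=[("tray",(*ray("top",(266,218),.009)[:2],-.05),(0,.056,.170,.018),red),("stand",(*ray("top",(347.5,237),.017)[:2],.1),(0,.044,.082,.034),red),("stone",(*ray("top",(208.5,257.5),.017)[:2],.4),(.005,.024,.024,.024),gray)]
for nm,p0,dim,f in J:
    for cams in(("top","side"),("top",),("side",)):
        b=fit(p0,dim,f,raw,cams); print(nm,cams,b.x.round(4),round(b.fun,4))
        if len(cams)==2: P={**globals().get('P',{}),nm:(b.x,dim)}
import pickle;pickle.dump(P,open("P.pkl","wb"))
def over(n,cx,cy,w,h,s,nm):
    p=crop(raw[n],cx,cy,w,h,s)
    q=cv2.convexHull(((proj(n,box(*P[nm]))-[cx-w//2,cy-h//2]+.5)*s).astype(np.float32)); cv2.polylines(p,[q.astype(np.int32)],True,(0,255,0),1); return p
t=[over("top",266,218,64,40,6,"tray"),over("top",348,237,33,40,6,"stand"),over("top",212,255,33,40,6,"stone")]
s=[over("side",252,239,43,58,6,"tray"),over("side",264,270,43,58,6,"stand"),over("side",199,224,44,58,6,"stone")]
cv2.imwrite("pics/ov.png",np.vstack([np.hstack(t),np.hstack(s)]))
E
python3 run.py
```

```text
tray ('top', 'side') [0.5447 0.0426 0.0994] -0.0569
tray ('top',) [0.5445 0.0427 0.1021] -0.0497
tray ('side',) [0.546  0.0413 0.0773] -0.0085
stand ('top', 'side') [ 0.4882 -0.2261  0.2625] -0.0532
stand ('top',) [ 0.4883 -0.226   0.29  ] -0.0397
stand ('side',) [ 0.4888 -0.2246  0.22  ] -0.0148
stone ('top', 'side') [0.4116 0.2208 0.5432] -0.2054
stone ('top',) [0.4112 0.2206 0.5183] -0.1466
stone ('side',) [0.4115 0.2184 0.1853] -0.0609
```

View pics/ov.png

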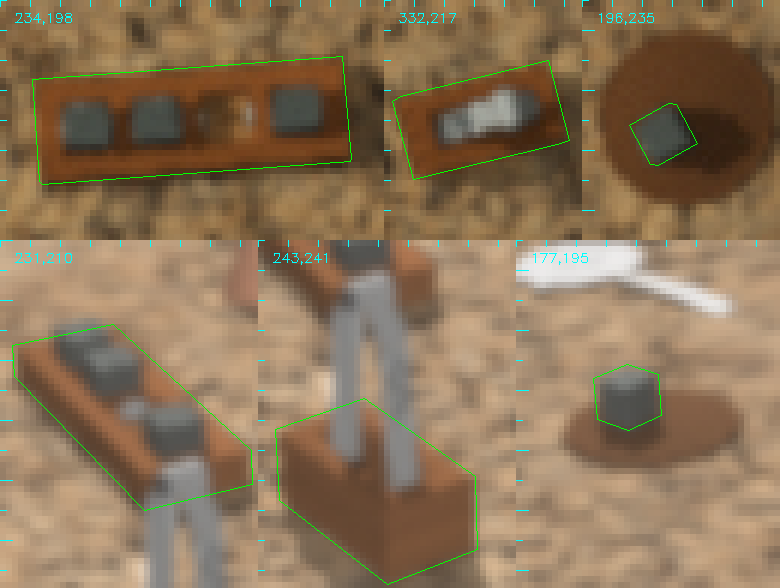

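The fits match the images well: tray, stand and stone agree between the cameras to about 2 mm. Next I grasp the tongs.

```bash
cat >> h.py <<'E'
def R(a):  # tool down, tool x at world angle a
    c,s=np.cos(a),np.sin(a); return np.array([[c,s,0],[s,-c,0],[0,0,-1.]])
STAND=(.4882,-.2261,.2625); A=STAND[2]+np.pi/2
def st(m=""): print(m,"t%.2f"%status.current_time(),status.current_position().round(4),"F",status.current_wrist_force().round(2),"M",status.current_torque().round(2),"w%.4f"%status.current_gripper_width())
E
python3 - <<'E'
from h import *
x,y,_=STAND
for a in (A,A-np.pi): print(a,kin.inverse_kinematics([x,y,.2],R(a)))
for p,a in (((.4116,.2208),.5),((.4116,.2208),.5+np.pi/2),((.545,.004),.1),((.545,.004),.1+np.pi)): print(p,a,kin.inverse_kinematics([*p,.2],R(a)))
r.goto([x,y,.2],R(A)); st()
r.movel([x,y,.078],max_speed=.12); st()
fingers.gripper_to(.0,8); st("grip")
E
```

```text
1.8332963267948965 [-6.41145269e-01  2.70831901e-01  1.62944738e+00 -4.44089210e-16
  1.24131337e+00 -2.47444160e+00]
-1.3082963267948966 [-6.41145269e-01  2.70831901e-01  1.62944738e+00 -4.44089210e-16
  1.24131337e+00  6.67151058e-01]
(0.4116, 0.2208) 0.5 [ 2.52875699e-01  1.45679116e-01  1.79097682e+00 -4.44089210e-16
  1.20493672e+00 -2.47124301e-01]
(0.4116, 0.2208) 2.0707963267948966 [ 2.52875699e-01  1.45679116e-01  1.79097682e+00 -4.44089210e-16
  1.20493672e+00 -1.81792063e+00]
(0.545, 0.004) 0.1 [-1.97385035e-01  2.82996900e-01  1.61265359e+00 -4.44089210e-16
  1.24594217e+00 -2.97385035e-01]
(0.545, 0.004) 3.241592653589793 [-1.97385035e-01  2.82996900e-01  1.61265359e+00 -4.44089210e-16
  1.24594217e+00  2.84420762e+00]
 t3.44 [ 0.4885 -0.2255  0.2001] F [ 0.69 -0.29  0.91] M [ 0.01  0.05 -0.01] w0.0931
 t4.61 [ 0.4887 -0.2264  0.0787] F [-0.24  0.28  0.89] M [ 0.   -0.01  0.02] w0.0934
grip t5.58 [ 0.4881 -0.2261  0.0779] F [-0.23 -0.64 -1.26] M [-0.02 -0.06  0.04] w0.0337
```

Run:
```python
from h import *
x,y,_=STAND
r.movel([x,y,.17],max_speed=.12); st("up")
r.movel([.47,-.15,.22],R(1.2),max_speed=.2)
r.goto([.4116,.2208,.18],R(.5)); st()
fingers.gripper_to(0,4); st("ease")
r.movel([.4116,.2208,.122],max_speed=.12); st()   # tips at z=.05
t=avg("top",2);s=avg("side",2);np.save("t1.npy",t);np.save("s1.npy",s)
u,v=proj("top",[.4116,.2208,.05])[0].astype(int);a,b=proj("side",[.4116,.2208,.05])[0].astype(int)
cv2.imwrite("pics/st1.png",np.hstack([crop(t,u,v,40,58,10),crop(s,a,b,40,58,10)]))
```

```text
up t6.49 [ 0.4877 -0.2257  0.1693] F [ 0.33  0.73 -0.79] M [0.09 0.03 0.  ] w0.0340
 t8.68 [0.4121 0.2202 0.1798] F [ 0.67  0.98 -0.4 ] M [-0.09 -0.01  0.01] w0.0343
ease t9.10 [0.4118 0.2205 0.18  ] F [ 0.19  0.3  -1.68] M [-0.02  0.03  0.  ] w0.0400
 t9.73 [0.4119 0.2209 0.1223] F [ 0.29 -0.19 -0.86] M [-0.03  0.03  0.04] w0.0402
```

View pics/st1.png

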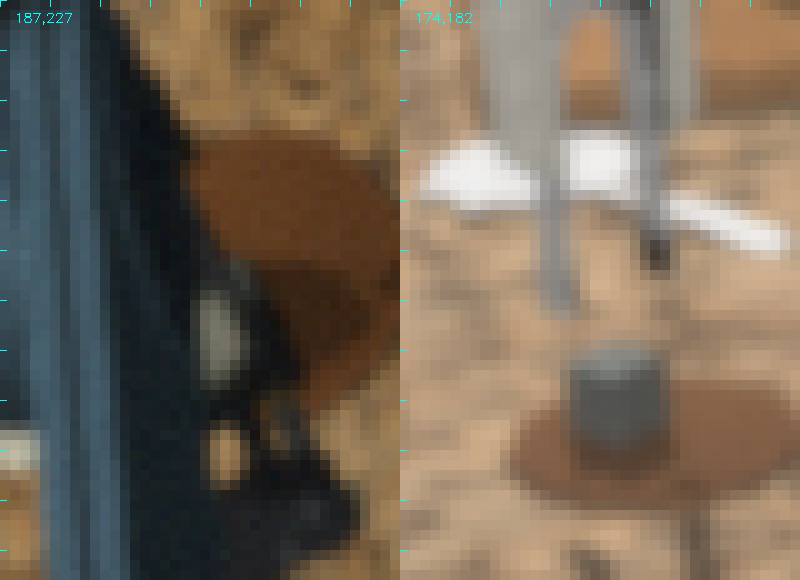

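Run:
```python
from h import *
p=np.array([.4119,.2209,.0503]); d=np.array([np.cos(.5),np.sin(.5),0]); e=np.array([-d[1],d[0],0])
for k in(-1,1):
    q=proj("side",[p+k*d*o+e*w for o in(.020,.025) for w in(-.007,.007)]); print(k,"pad bottom px",q.round(1).tolist())
print("axis at tips",proj("side",p),"stone ctr/top/bottom",proj("side",[[.4116,.2208,z] for z in(.017,.029,.005)]).round(1).tolist())
```

```text
-1 pad bottom px [[190.9, 213.4], [188.0, 212.3], [189.6, 213.9], [186.7, 212.8]]
1 pad bottom px [[200.6, 209.6], [197.8, 208.6], [201.8, 209.2], [199.0, 208.1]]
axis at tips [[194.34855574 210.97898246]] stone ctr/top/bottom [[195.1, 220.7], [194.8, 217.2], [195.4, 224.2]]
```

Run:
```python
from h import *
r.movel([.4116,.2208,.0885],max_speed=.08); st("down")
fingers.gripper_to(0,20); st("20N")
t=avg("side",3); np.save("s2.npy",t)
fingers.gripper_to(0,36); st("36N")
r.movel([.4116,.2208,.0985],max_speed=.06); st("lift")
s=avg("side",3)
cv2.imwrite("pics/sq.png",np.hstack([crop(t,195,215,36,50,11),crop(s,195,215,36,50,11)]))
```

```text
down t10.50 [0.4117 0.2208 0.0885] F [0.76 0.39 0.04] M [-0.01 -0.01  0.03] w0.0398
20N t10.72 [0.412  0.2209 0.0889] F [-0.6  -0.08 -2.03] M [-0.09  0.04 -0.01] w0.0327
36N t11.08 [0.4118 0.2208 0.0887] F [-0.24 -0.37  0.4 ] M [-0.11  0.06 -0.  ] w0.0326
lift t11.40 [0.412  0.2209 0.099 ] F [-0.05 -0.79 -1.25] M [-0.04  0.07 -0.  ] w0.0325
```

View pics/sq.png

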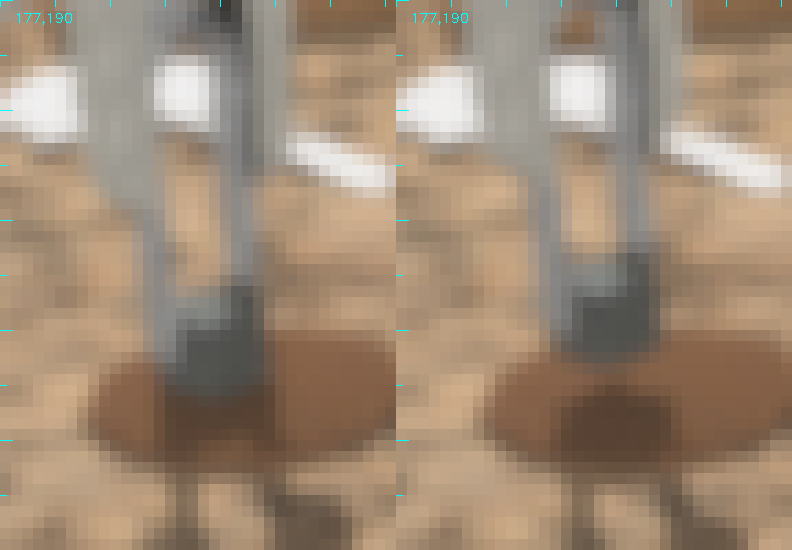

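Run:
```python
from h import *
r.movel([.4116,.2208,.17],max_speed=.15)
P=[.547,.0235]
r.movel([*P,.17],R(.0994),max_speed=.2); st()
r.movel([*P,.118],max_speed=.12); st()
t=avg("top",3);s=avg("side",3);np.save("t3.npy",t);np.save("s3.npy",s)
a,b=proj("side",[*P,.03])[0].astype(int);u,v=proj("top",[*P,.03])[0].astype(int);print(a,b,u,v)
cv2.imwrite("pics/tr.png",np.hstack([crop(t,u,v,36,56,10),crop(s,a,b,44,56,10)]))
```

```text
t13.53 [0.5463 0.0244 0.1698] F [-0.48 -0.57 -1.99] M [-0.03  0.1  -0.01] w0.0325
 t14.11 [0.5471 0.0239 0.1184] F [ 0.57  0.8  -1.66] M [-0.08  0.05  0.02] w0.0327
254 234 271 216
```

View pics/tr.png

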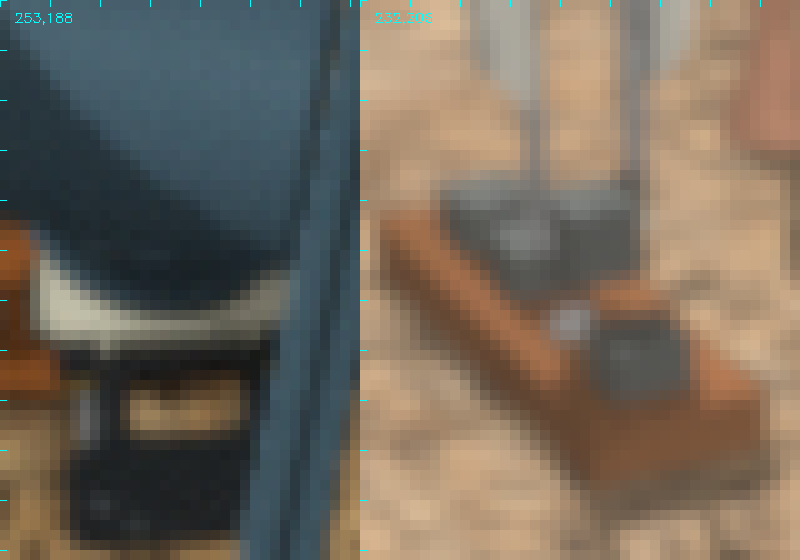

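Run:
```python
from fit import *
s=np.load("s3.npy"); S2=12; cx,cy,w,h=254,232,48,46
p=crop(s,cx,cy,w,h,S2)
def draw(c,z0,col):
    q=((proj("side",box((*c,.0994),(z0,.024,.024,.024)))-[cx-w//2,cy-h//2]+.5)*S2).astype(np.int32)
    cv2.polylines(p,[cv2.convexHull(q)],True,col,1)
T=np.array([.5447,.0426]); yv=np.array([-np.sin(.0994),np.cos(.0994)])
for k,z,col in((-.057,.008,(0,255,0)),(.019,.008,(0,255,0)),):draw(T+yv*k,z,col)
draw((.5471,.0239),.118-.0835,(0,0,255))
q=((proj("side",box((*T,.0994),(0,.056,.17,.018)))-[cx-w//2,cy-h//2]+.5)*S2).astype(np.int32);cv2.polylines(p,[cv2.convexHull(q)],True,(255,0,255),1)
cv2.imwrite("pics/ov3.png",p)
```

```text
(no output)
```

View pics/ov3.png

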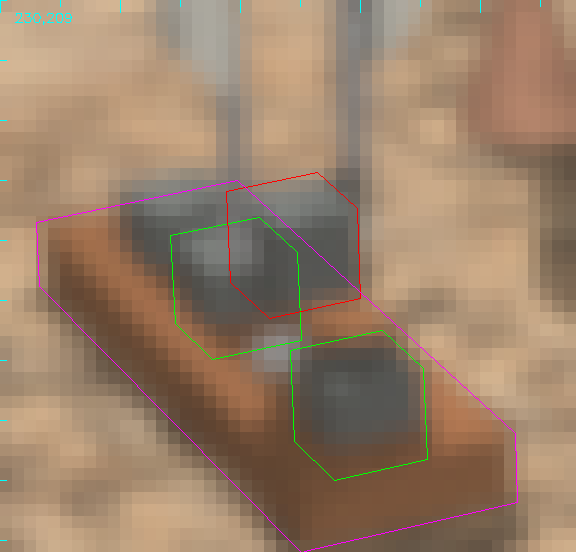

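```bash
cat >> h.py <<'E'
def F(k=6):
    a=[]
    for _ in range(k): a.append(np.r_[status.current_wrist_force(),status.current_torque()]); r.wait(.01)
    return np.mean(a,0)
def descend(xy,z0,z1,step,lim,f0,sp=.03,lat=5):
    z=z0
    while z>z1+1e-9:
        z-=step; r.movel([*xy,z],max_speed=sp); f=F()-f0
        print("z%.4f"%z,"act",status.current_position().round(4),"dF",f[:3].round(1),"M",f[3:].round(2))
        if f[2]>lim or np.hypot(*f[:2])>lat: break
    return z
E
python3 - <<'E'
from h import *
P=[.547,.0230]
r.movel([*P,.105],max_speed=.1); f0=F(20); print(f0.round(2))
descend(P,.105,.096,.001,4,f0); st()
E
```

```text
[ 0.22 -0.24 -1.24 -0.07  0.05 -0.01]
z0.1040 act [0.547  0.023  0.1041] dF [-0.7  0.1 -0.1] M [-0.01  0.02  0.01]
z0.1030 act [0.547  0.023  0.1029] dF [-0.1  0.1 -0.5] M [-0.02  0.02  0.01]
z0.1020 act [0.547 0.023 0.102] dF [-0.1  0.2  0.4] M [-0.01 -0.03 -0.  ]
z0.1010 act [0.5471 0.0231 0.1014] dF [-1.7  1.   5.4] M [0.15 0.26 0.01]
 t16.06 [0.5471 0.0231 0.1014] F [-1.51  1.25  4.4 ] M [0.1  0.31 0.  ] w0.0326
```

Run:
```python
from h import *
f0=np.array([.22,-.24,-1.24,-.07,.05,-.01])
r.movel([.547,.023,.1035],max_speed=.05)
P=[.5457,.0238]; r.movel([*P,.1035],max_speed=.05)
descend(P,.1035,.097,.001,5,f0); st()
```

```text
z0.1025 act [0.5457 0.0238 0.1024] dF [-0.   0.4  0. ] M [ 0.01  0.01 -0.02]
z0.1015 act [0.5457 0.0238 0.1015] dF [-0.3  0.1  0.1] M [0.01 0.02 0.01]
z0.1005 act [0.5457 0.0238 0.1005] dF [-0.4  0.3 -0.2] M [-0.02  0.   -0.02]
z0.0995 act [0.5457 0.0238 0.0995] dF [-0.   0.1 -0.5] M [-0.    0.    0.01]
z0.0985 act [0.5457 0.0238 0.0985] dF [-0.4  0.5 -0.5] M [-0.01  0.    0.02]
z0.0975 act [0.5457 0.0238 0.0974] dF [-0.4  0.5 -0.5] M [0.03 0.03 0.02]
z0.0965 act [0.5457 0.0239 0.0965] dF [-0.1  0.9 -0.6] M [ 0.21 -0.05 -0.02]
 t18.66 [0.5457 0.0239 0.0965] F [ 0.77  0.78 -1.05] M [ 0.18 -0.   -0.07] w0.0327
```

Run:
```python
from h import *
f0=np.array([.22,-.24,-1.24,-.07,.05,-.01])
P=[.5457,.0238]
descend(P,.0965,.0895,.0005,9,f0); st()
```

```text
z0.0960 act [0.5458 0.0239 0.0961] dF [-0.3  1.1  0.2] M [ 0.27 -0.03 -0.02]
z0.0955 act [0.5458 0.0238 0.0956] dF [-0.6  1.7  2. ] M [0.35 0.03 0.03]
z0.0950 act [0.5458 0.0238 0.0952] dF [-0.4  1.7  3.5] M [0.42 0.04 0.02]
z0.0945 act [0.5459 0.0238 0.0946] dF [-0.3  2.1  4.4] M [ 0.48  0.03 -0.02]
z0.0940 act [0.5459 0.0238 0.0941] dF [-0.1  2.3  5.3] M [ 0.5  -0.02  0.  ]
z0.0935 act [0.5459 0.0238 0.0936] dF [-0.2  2.6  5.5] M [ 0.53 -0.07 -0.01]
z0.0930 act [0.5458 0.0238 0.0931] dF [0.3 2.4 5.9] M [ 0.52 -0.08  0.  ]
z0.0925 act [0.5458 0.0238 0.0924] dF [0.8 2.1 4.9] M [ 0.54 -0.24  0.01]
z0.0920 act [0.5458 0.0238 0.0919] dF [0.5 2.3 3.7] M [ 0.5  -0.29  0.02]
z0.0915 act [0.5458 0.0238 0.0918] dF [0.3 2.4 6.3] M [ 0.49 -0.13  0.01]
z0.0910 act [0.5458 0.0237 0.0915] dF [-0.4  2.3  8.3] M [0.47 0.02 0.06]
z0.0905 act [0.5459 0.0237 0.0912] dF [-0.6  2.2 10. ] M [0.42 0.12 0.06]
 t22.26 [0.5459 0.0237 0.0912] F [-0.71  2.64  7.97] M [0.3  0.16 0.  ] w0.0325
```

Run:
```python
from h import *
f0=np.array([.22,-.24,-1.24,-.07,.05,-.01])
P=[.5457,.0243]
r.movel([*P,.0905],max_speed=.02); print((F()-f0).round(2))
descend(P,.0905,.0895,.0004,12.5,f0); st()
fingers.gripper_to(0,4); r.wait(.2); st("open"); print((F()-f0).round(2))
r.movel([*P,.125],max_speed=.08); st("up"); print(F(15).round(2))
t=avg("top",2);s=avg("side",3);np.save("s4.npy",s)
cv2.imwrite("pics/af.png",np.hstack([crop(t,271,216,20,46,12),crop(s,256,230,46,46,12)]))
```

```text
[-0.81  0.74  9.59  0.13  0.16  0.04]
z0.0901 act [0.5458 0.0237 0.0909] dF [-0.8  0.9 10.5] M [0.14 0.23 0.03]
z0.0897 act [0.5459 0.0237 0.0907] dF [-1.3  0.7 11.7] M [0.11 0.27 0.04]
z0.0893 act [0.5459 0.0237 0.0906] dF [-2.8  0.9 14.3] M [0.15 0.48 0.07]
 t23.46 [0.5459 0.0237 0.0906] F [-1.85 -0.43 13.15] M [0.07 0.47 0.06] w0.0324
open t23.88 [0.5448 0.0239 0.0891] F [-2.16 -0.34  5.98] M [-0.13  0.56 -0.02] w0.0372
[-2.83 -0.3   7.68 -0.1   0.53  0.02]
up t24.52 [0.5455 0.0243 0.1248] F [ 0.75  0.64 -0.78] M [-0.13  0.07 -0.  ] w0.0399
[-0.   -0.31 -1.21 -0.09  0.05  0.02]
```

View pics/af.png

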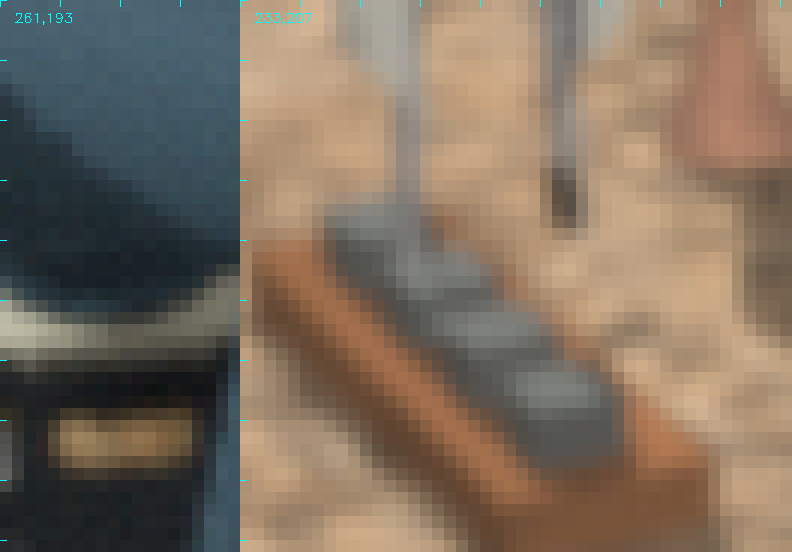

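Run:
```python
from h import *
fingers.gripper_to(0,32); st("shut"); f0=F(20); print(f0.round(2))
P=[.5457,.0240]
r.movel([*P,.109],max_speed=.06)
z=descend(P,.109,.100,.0005,8.5,f0,lat=4); st()
```

```text
shut t25.14 [0.5457 0.0243 0.125 ] F [ 0.1   0.38 -1.38] M [-0.09  0.11 -0.03] w0.0318
[ 0.07  0.12 -1.11 -0.07  0.06 -0.  ]
z0.1085 act [0.5459 0.024  0.1087] dF [0.1 0.2 0.4] M [-0.02  0.01 -0.01]
z0.1080 act [0.5457 0.024  0.108 ] dF [-0.  -0.1  0.1] M [-0.03  0.01  0.  ]
z0.1075 act [0.5457 0.024  0.1075] dF [-0.2  0.2 -0.1] M [ 0.01 -0.02  0.01]
z0.1070 act [0.5457 0.024  0.107 ] dF [0.1 0.  0. ] M [ 0.01  0.   -0.01]
z0.1065 act [0.5457 0.024  0.1065] dF [-0.2 -0.   0.4] M [ 0.01  0.01 -0.  ]
z0.1060 act [0.5457 0.024  0.106 ] dF [-0.4 -0.2  0.4] M [-0.01 -0.02  0.  ]
z0.1055 act [0.5457 0.024  0.1055] dF [-0.2 -0.4 -0. ] M [-0.01  0.01 -0.01]
z0.1050 act [0.5457 0.024  0.105 ] dF [-0.3  0.1 -0. ] M [-0.01  0.02 -0.01]
z0.1045 act [0.5457 0.024  0.1045] dF [-0.1 -0.2  0.2] M [-0.   -0.01 -0.02]
z0.1040 act [0.5457 0.024  0.104 ] dF [ 0.1 -0.3 -0.2] M [ 0.01 -0.01 -0.01]
z0.1035 act [0.5457 0.024  0.1035] dF [ 0.  -0.5  0.2] M [-0.03 -0.   -0.  ]
z0.1030 act [0.5458 0.024  0.1031] dF [ 0.2 -0.1  0.9] M [-0.   -0.02 -0.01]
z0.1025 act [0.546  0.0239 0.103 ] dF [-0.9 -0.2  5.9] M [-0.01  0.23  0.02]
z0.1020 act [0.5461 0.0239 0.103 ] dF [-2.  0. 10.] M [-0.02  0.43  0.01]
 t29.93 [0.5461 0.0239 0.103 ] F [-1.28 -0.4   9.1 ] M [-0.04  0.51 -0.02] w0.0315
```

Run:
```python
from h import *
x,y,_=STAND
r.movel([.5457,.024,.13],max_speed=.1)
s=avg("side",2)
r.movel([.5457,.024,.185],max_speed=.15)
fingers.gripper_to(0,8); st("8N")
r.movel([.5,-.1,.2],R(1.0),max_speed=.2)
r.goto([x,y,.17],R(A))
r.movel([x,y,.125],max_speed=.12); st()
s2=avg("side",3)
a,b=proj("side",[x,y,.06])[0].astype(int)
cv2.imwrite("pics/ins.png",np.hstack([crop(s,256,230,40,58,9),crop(s2,a,b,44,58,9)]))
```

```text
8N t31.38 [0.5454 0.024  0.1844] F [-0.46  1.03 -0.84] M [-0.06  0.08  0.03] w0.0339
 t33.97 [ 0.4884 -0.2258  0.1252] F [ 0.57 -0.31 -0.3 ] M [0.07 0.04 0.01] w0.0341
```

View pics/ins.png

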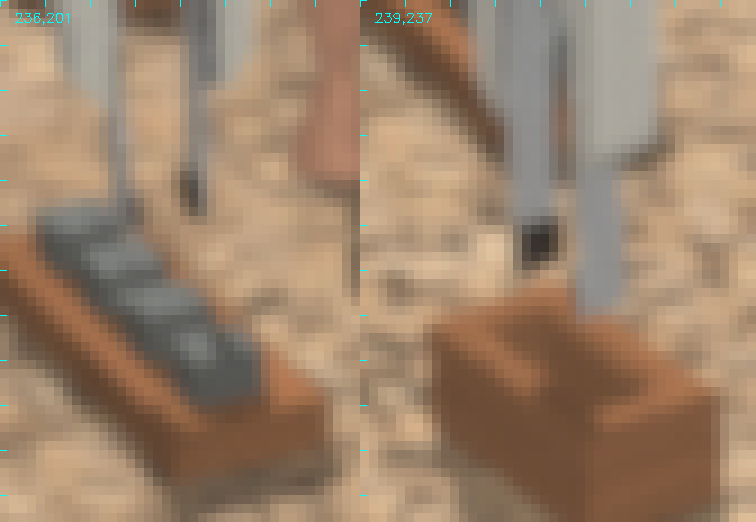

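The stone sits level in the row, and the tongs hang upright over the well (mouth centre near raw pixel (262,279)). Now I insert them with force checks.

Run:
```python
from h import *
x,y,_=STAND; f0=F(12); print(f0.round(2))
z=descend([x,y],.125,.081,.004,4,f0,sp=.06,lat=4)
if z<.0815: z=descend([x,y],.081,.074,.0005,2.5,f0,lat=4)
st()
```

```text
[ 0.09 -0.23 -0.94  0.04 -0.   -0.  ]
z0.1210 act [ 0.4881 -0.226   0.1209] dF [-0.1 -0.1 -0.1] M [-0.01  0.01  0.01]
z0.1170 act [ 0.4881 -0.226   0.1168] dF [ 0.2  0.  -0.3] M [ 0.02 -0.    0.01]
z0.1130 act [ 0.4881 -0.226   0.1128] dF [-0.1  0.4  0. ] M [0.   0.02 0.02]
z0.1090 act [ 0.4881 -0.226   0.1088] dF [-0.1  0.2  0.1] M [-0.01  0.02 -0.01]
z0.1050 act [ 0.4881 -0.226   0.1048] dF [-0.   0.6  0. ] M [-0.01  0.01  0.  ]
z0.1010 act [ 0.4881 -0.226   0.1008] dF [ 0.1 -0.1 -0.2] M [ 0.01 -0.01  0.01]
z0.0970 act [ 0.4881 -0.226   0.0968] dF [-0.  -0.3 -0.1] M [-0.01  0.01  0.02]
z0.0930 act [ 0.4881 -0.226   0.0928] dF [-0.1  0.4  0. ] M [ 0.03  0.02 -0.02]
z0.0890 act [ 0.4881 -0.226   0.0888] dF [-0.1  0.1 -0. ] M [-0.    0.01  0.  ]
z0.0850 act [ 0.4881 -0.226   0.0848] dF [-0.1  0.6 -0.2] M [ 0.01 -0.01  0.01]
z0.0810 act [ 0.4881 -0.226   0.0808] dF [-0.1  0.2  0.2] M [ 0.01 -0.   -0.01]
z0.0805 act [ 0.4882 -0.2261  0.0805] dF [0.  0.5 0.2] M [0.01 0.04 0.01]
z0.0800 act [ 0.4882 -0.2261  0.08  ] dF [ 0.1  0.4 -0.1] M [ 0.02 -0.02  0.01]
z0.0795 act [ 0.4882 -0.2261  0.0795] dF [-0.2  0.1  0.2] M [ 0.01 -0.01 -0.  ]
z0.0790 act [ 0.4882 -0.2261  0.079 ] dF [ 0.1 -0.1 -0.3] M [-0.01  0.02  0.01]
z0.0785 act [ 0.4882 -0.2261  0.0785] dF [ 0.   0.7 -0.4] M [0.   0.03 0.01]
z0.0780 act [ 0.4882 -0.2261  0.078 ] dF [-0.3  0.4 -0.3] M [-0.01  0.01  0.01]
z0.0775 act [ 0.4882 -0.2261  0.0775] dF [-0.1  0.  -0. ] M [-0.    0.02 -0.01]
z0.0770 act [ 0.4883 -0.2261  0.0772] dF [-0.4  0.2  1.8] M [0.05 0.04 0.01]
z0.0765 act [ 0.4885 -0.2262  0.0771] dF [-0.9  1.4  5.9] M [ 0.18  0.19 -0.  ]
 t40.22 [ 0.4885 -0.2262  0.0771] F [0.3  0.57 5.24] M [ 0.25  0.15 -0.02] w0.0341
```

Floor found at 77.1 mm, as expected. Next I release, retreat and check.

Run:
```python
from h import *
x,y,_=STAND
r.movel([x,y,.0773],max_speed=.02)
fingers.gripper_to(.045,4); st("ease")
fingers.gripper_to(.093,10)
r.movel([x,y,.19],max_speed=.13)
r.goto([.35,-.42,.25],R(A)); st("clear")
t=avg("top",3);s=avg("side",3)
a=np.hstack([crop(t,266,218,64,40,6),crop(t,348,237,33,40,6),crop(t,212,255,33,40,6)])
b=np.hstack([crop(s,252,239,43,58,6),crop(s,264,270,43,58,6),crop(s,199,224,44,58,6)])
cv2.imwrite("pics/fin.png",np.vstack([a,b]))
```

```text
ease t40.90 [ 0.4882 -0.2262  0.0772] F [-0.08  0.09  0.67] M [0.03 0.01 0.03] w0.0451
clear t43.80 [ 0.3504 -0.419   0.2492] F [ 0.1   0.26 -0.76] M [ 0.07 -0.01 -0.1 ] w0.0928
```

View pics/fin.png

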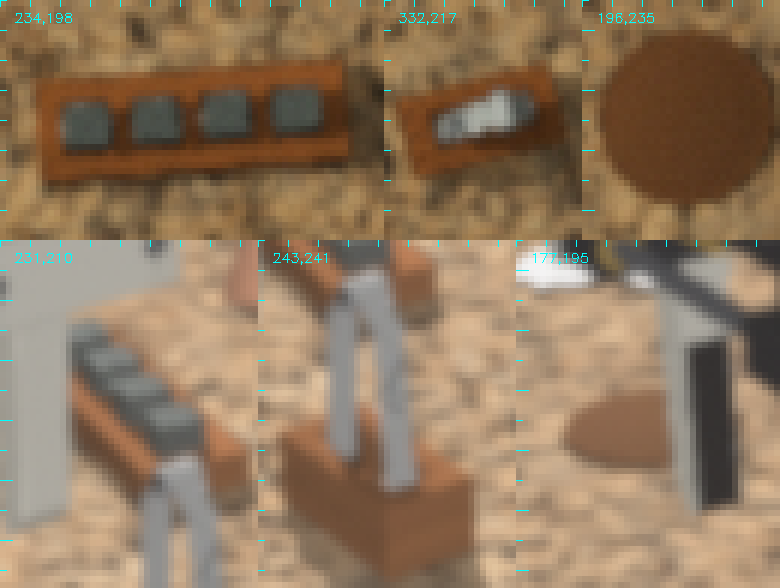

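```bash
python3 -c "
from h import *
r.sign_off(); st()"
```

```text
the job is handed in; nothing more can be done
the job is handed in; nothing more can be done
```

The stone is seated in the empty pocket and the tongs are standing upright in their stand. I handed the job in just after 44 s on the robot's clock, and only the tongs touched the stone.

- **Placing:** My first try at the pocket caught on its rim at about 5 N. I backed off, shifted about 1.5 mm, and the stone went in. The leaves took about 5–6 N. I then pressed to about 14 N in total, which should be roughly 9 N on the floor.
- **Is it home:** I squeezed the tongs again and pressed their tips on top of the stone with 10 N, and it did not move. Its top measured about 14 mm above the tray, which matches a stone fully home. The last picture shows all four stones evenly spaced and level.
- **Tongs:** They went back into the well without side contact and touched the floor at the expected height. The last picture shows them as at the start, with the coaster where it was and the arm clear.
- **What did not agree:**
  - **Tips on the tray:** At the end of the press, and as the jaws opened, the tips probably rested on the tray's top. Some of that 14 N may therefore not have gone through the stone.
  - **Finger opening:** The gripper read about 1.5 mm wide with the tongs open. At 32 N it still showed 31.8 mm, so the jaws had not fully shut for the top press.
- **Not checked:** The pictures cannot show bruising. The final crops did not cover the bystanders.

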